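# Start a batch of stones in the bench polisher

### The job

Start the batch: pick up the steel beaker, tip all eight rough stones out of it into the polisher's bowl, and stand the empty beaker upright on the bench again. Then put the orange lid on the bowl so that it lies flat on the rim all round, and finally turn the timer knob clockwise from the red off mark to the yellow mark. Leave the steel block, the file and the jar where they are.

Things in the scene. Friction and masses are not known exactly. Their poses are not given: they have to be found in the camera images.
- beaker: open straight-sided steel beaker, 64 mm outside diameter, 100 mm tall, wall 2.5 mm, floor 4 mm, 0.14 kg; the stones fill its lower 40 mm. Origin: centre of its underside; z: up, out of the mouth. It stands left or right of the polisher (the lid lies on the other side); its yaw means nothing. The last stones slide out only when it is tipped well past level, about 120 degrees from upright.
- stone0: rough dark red stone, a faceted lump about 20 mm across and 17 mm high, 14 g, in the beaker at the start. Origin: its centre.
- stone1: rough dark green stone, a faceted lump about 20 mm across and 17 mm high, 14 g, in the beaker at the start. Origin: its centre.
- stone2: rough ochre brown stone, a faceted lump about 20 mm across and 17 mm high, 14 g, in the beaker at the start. Origin: its centre.
- stone3: rough dark violet stone, a faceted lump about 20 mm across and 17 mm high, 14 g, in the beaker at the start. Origin: its centre.
- stone4: rough dark red stone, a faceted lump about 20 mm across and 17 mm high, 14 g, in the beaker at the start. Origin: its centre.
- stone5: rough dark green stone, a faceted lump about 20 mm across and 17 mm high, 14 g, in the beaker at the start. Origin: its centre.
- stone6: rough ochre brown stone, a faceted lump about 20 mm across and 17 mm high, 14 g, in the beaker at the start. Origin: its centre.
- stone7: rough dark violet stone, a faceted lump about 20 mm across and 17 mm high, 14 g, in the beaker at the start. Origin: its centre.
- polisher: polisher bolted to the bench: green steel housing 210 mm (its x) by 330 mm (its y), flat top 78 mm above the bench; on it an open white round bowl and beside that the black timer panel. Origin: centre of its underside, at bench height; z up. The bowl's axis stands at (0, +55 mm), the timer's at (0, -115 mm) in its axes. Turned up to 0.3 rad from its x pointing away from the robot.
- bowl_rim (a point): centre of the bowl's mouth, level with the rim, 185 mm above the bench. The mouth is 156 mm inside and 166 mm outside diameter (wall 5 mm).
- bowl_floor (a point): centre of the bowl's inner floor, 109 mm above the bench, 76 mm below the rim. A rounded cone (44 mm across at its foot) stands there and rises to 33 mm below the rim.
- lid: loose orange lid, right way up on the bench: round plate 176 mm across, 8 mm thick, over a grey spigot disc 142 mm across, 10 mm deep, that drops into the bowl's mouth (7 mm play all round) so that the plate lies on the rim. Origin: centre of the spigot's underside; z up. Seated, its origin is 10 mm below point bowl_rim; any yaw will do. 0.26 kg.
- lid_grip (a point): middle of the black bar of the lid's bridge grip, 44 mm above the lid's origin. The bar is 90 mm long (along the lid's x), 18 mm wide (its y) and 16 mm high, its top 52 mm above the lid's underside; 18 mm of free space beneath it between two end posts.
- timer (a joint): the timer knob's angle in rad: 0 = off, as it starts (pointer at the red mark), growing clockwise seen from above, up to 4.2. 1.2 = pointer at the yellow mark. It has light friction (0.04 N m) and stays where it is left; it can be turned either way.
- timer_grip (a point): on the knob's axis, 115 mm above the bench. The grey knob is an upright bar 46 mm long, 14 mm wide, 32 mm high (90 to 122 mm above the bench) on a disc 48 mm across, with a white pointer line on top. The point turns with it: x lies along the bar, -x is where the pointer points, z is up; at off the bar lies along the polisher's x.
- set_mark (a point): the yellow mark on the timer panel, 42 mm from the knob's axis, 1.2 rad clockwise (seen from above) from the red off mark. Seen from the knob's axis the red mark lies in the polisher's -x, on the robot's side.
- bench_block: bystander: flat dark steel block 90 x 90 x 22 mm lying on the bench beyond the right-hand place. Origin: centre of its underside.
- file: bystander: flat file 260 mm long with a green handle, lying across the bench beyond the polisher, 27 mm high. Origin: on the bench about the middle of its length; its x points to the tip.
- jar: bystander: closed amber glass jar with a brass cap, 68 mm in diameter and 85 mm tall. Origin: centre of its underside.
Things that resemble listed ones, but are neither listed nor needed, are in the scene too. Of the things shaped like the lid, the orange one is meant.

How it is judged:
By the outcome, as a careful person would: the job done as asked, in the order asked, and still so for the second after the job is handed in, with the robot touching nothing.
It also fails if it takes over 72 s, if anything falls off the work surface, if the arm or the gripper's body presses on something with over 40 N, if the wrist force passes 120 N, or if a joint passes its speed limit or range.

### The arm

A 6-joint arm with a two-finger parallel gripper is mounted at the origin on the work surface. World frame = base frame: x ahead of the robot, y to its left, z up, the work surface at z = 0. Lengths are in mm, angles in rad, forces in N, time in s.
With the tool pointing down it reaches from about 275 to 1000 mm from the base axis. Payload 8.4 kg.
Tool frame: the origin (TCP) lies between the finger pads; the fingertips stand 17 mm ahead of it and the grasp point (between the pads) lies 2 mm behind it; z points along the fingers, y is the line along which they close (so a half turn about z gives the same grasp; the last joint's range is limited). The gripper opens to 85 mm and grips with 20 to 120 N. Pads are 22 mm wide; open, the fingers measure 114 mm over their backs; the gripper's body (76 mm by 85 mm) begins 54 mm behind the grasp point. The pads swing forward as they close: fully open they stand 13 mm farther back than shut.
Start: joints at [1.175, 0.353, 1.633, -0, 1.155, -0.002], TCP at [239.812, 577.164, 248.281] pointing down, gripper open.
Joint ranges: [-2.63, 2.63], [-0.92, 2.1], [0.06, 2.66], [-1.3, 4.44], [0, 2.69], [-3.02, 3.02]. Speed limits (rad/s): [2.22, 2.22, 2.79, 3.14, 3.14, 3.14].

### API

Orientations are given as [roll, pitch, yaw] about the fixed x, y, z axes, in that order (R = Rz(yaw) Ry(pitch) Rx(roll)).
In Python, from rig import sense, grab_frame, sign_off gives the robot as it stands. The module is installed in compiled form; this text tells all that it offers.
- The arm moves only by the tool send_rows, never from a script. Its argument "moves" is a list that holds one entry, the list of rows, each a list of 7 numbers: the shift along the world's x, y, z in m, then the turn, a rotation vector about the world's x, y, z in rad, then the opening, from -1 (shut) to 1 (fully open). In form: [[[dx, dy, dz, rx, ry, rz, jaw], ...]]. A call has 1 to 10 rows; each row shifts and turns the commanded pose from where the row before left it; what a row does not reach is not made up. A row lasts 1/10 s, in which the tool goes at most 50 mm and 8.59 degrees, less where a joint would pass 70% of its speed; a pose out of reach is approached as far as the arm can. A call with a gripper value outside its range is refused whole. The fingers move at their own pace and stop on an object; "grip_force" is the grip in N (left out, the last holds). Time passes only in rows, so rows that do not move let the fingers close. It gives the time, the measured TCP pose, the force, the opening and the grip force at its end, in the units of the state.
- sense(): the state, without advancing time (a new reading comes with each control period).
- grab_frame(name): name is "scene" or "side" or "wrist"; returns a dict with "img" (384x512x3 uint8, red, green, blue), "mtx" (3x3 intrinsics, pixels), "dist" ([k1, k2, p1, p2, k3] as OpenCV has them; the pictures are not rectified), "rvec" (rotation vector, rad) and "tvec" (3), from world to camera coordinates, as OpenCV has them; the wrist camera has in their place "T_tool_cam" (4x4, takes a point from camera to tool coordinates, whose origin is the TCP and whose axes are the flange's). Camera axes: x right, y down, z forward; pixel columns grow to the right and rows downward; lengths in mm; the calibration is good to about 2 mm. A picture is of the moment at which its call begins: read the wrist's pose just before it. There is no depth.
- sign_off(): hands the job in; it is judged then, once.
The state is a dict: "clock": time; "qpos": joint angles; "qvel": joint speeds; "joint_efforts": joint torques, N m; "eef_pos": TCP position; "tcp_rot": TCP orientation; "contact_force": force on the tool from outside, world axes, zero at the start; "wrist_torque": the same for the moment, N m; "opening": opening from 0.0 (shut) to 1.0 (fully open); "grasp_force": force on a finger pad.
Only numpy, scipy, OpenCV 4.12 (cv2) and the standard library are available. Lean on these libraries where they do the work, as an engineer would, in place of code of your own. Each camera call takes 0.05 s, during which the arm holds its last target. There are 200 camera calls.

## Working session

There is one attempt and no reset: what is moved stays moved. The work goes in short steps, Python scripts to look and compute and a tool call to move; the robot and the scene stay as the last step left them, time stands still between calls to the robot, and variables do not carry over. Pictures are saved under pics/ and viewed, at most 10 in all, crops included, and the job is handed in when it is done.

Besides the shell and the picture viewer there is one more tool, called after "Call:" as name(argument=value, ...) on one line, values as JSON. send_rows: Moves the arm, as the interface text tells. Its arguments: {"type":"object","properties":{"moves":{"type":"array"},"grip_force":{"type":"number"}},"required":["moves"]}

```bash
mkdir -p pics
cat > h.py <<'E'
import numpy as np, cv2
from rig import sense, grab_frame, sign_off
from scipy.spatial.transform import Rotation as R
def ray(f,uv):
    """world origin and dirs for pixels"""
    uv=np.asarray(uv,float).reshape(-1,1,2)
    n=cv2.undistortPoints(uv,f['mtx'],f['dist']).reshape(-1,2)
    d=np.c_[n,np.ones(len(n))]
    if 'rvec' in f:
        Rm=cv2.Rodrigues(np.array(f['rvec'],float))[0]; o=-Rm.T@np.array(f['tvec'],float).ravel(); return o,d@Rm
    T=f['W']; return T[:3,3],d@T[:3,:3].T
def wrist():
    s=sense(); f=grab_frame('wrist'); T=np.eye(4); T[:3,:3]=rot(s['tcp_rot']); T[:3,3]=s['eef_pos']
    f['W']=T@np.array(f['T_tool_cam']); return f
def rot(r):
    return R.from_euler('xyz',r).as_matrix()
def onz(f,uv,z):
    o,d=ray(f,uv); return o+d*((z-o[2])/d[:,2])[:,None]
def proj(f,P):
    P=np.asarray(P,float).reshape(-1,1,3)
    if 'rvec' in f: r,t=np.array(f['rvec'],float),np.array(f['tvec'],float)
    else:
        M=np.linalg.inv(f['W']); r=cv2.Rodrigues(M[:3,:3])[0]; t=M[:3,3]
    return cv2.projectPoints(P,r,t,f['mtx'],f['dist'])[0].reshape(-1,2)
def save(n,im): cv2.imwrite('pics/'+n+'.png',im[:,:,::-1])
E
python3 - <<'E'
from h import *
import pickle
s=sense();print(s)
a=grab_frame('scene');b=grab_frame('side');w=wrist()
pickle.dump((a,b,w),open('f0.pkl','wb'))
for n,f in zip(('scene','side','wrist'),(a,b,w)): save(n+'0',f['img'])
for f in (a,b,w): print(ray(f,[[256,192]]))
E
```

```text
{'clock': 0.0, 'qpos': array([ 1.17457927e+00,  3.53644981e-01,  1.63417253e+00, -1.32611276e-07,
        1.15521383e+00, -2.38976299e-03]), 'qvel': array([-5.08815767e-04, -3.98259716e-05,  7.36029025e-04, -1.35633759e-04,
        1.11109857e-03,  2.79404210e-04]), 'joint_efforts': array([-3.45317876e-04, -6.05244040e+01, -3.42081642e+01,  3.84405894e-05,
        9.26877226e-03,  1.86743557e-05]), 'eef_pos': array([239.6376503 , 576.71488759, 247.54722326]), 'tcp_rot': array([-3.14015396e+00, -3.31688935e-06,  2.74776541e+00]), 'contact_force': array([-0.24057424,  0.3416524 ,  0.0786912 ]), 'wrist_torque': array([ 0.04205348, -0.02096328,  0.02543772]), 'grasp_force': 0.0, 'opening': 0.9979776550458369}
(array([1160.4126223 , -623.71559514, 1474.45488587]), array([[-0.37637646,  0.43080312, -0.82031633]]))
(array([ 450.03428458, -693.34817165,  827.54466176]), array([[ 0.08280274,  0.74589951, -0.66095994]]))
(array([165.1803227 , 608.38589726, 372.49857245]), array([[ 0.28493042, -0.12366543, -0.95054848]]))
```

View pics/scene0.png

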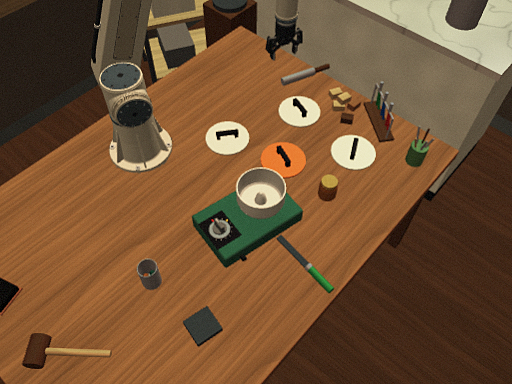

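View pics/side0.png

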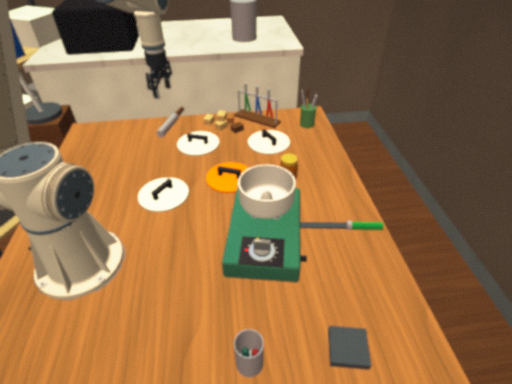

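The scene view shows the beaker at (150,274), the polisher at (248,220) with its bowl at (261,192) and knob at (220,230), and the orange lid at (284,160). The side view shows the beaker at (249,350), the bowl at (266,190), the knob at (262,248) and the lid at (230,177). The lid is on the left and the beaker on the right.

```bash
cat > meas.py <<'E'
from h import *
import pickle
from scipy.optimize import least_squares
def big(m,near=None):
    n,l,st,c=cv2.connectedComponentsWithStats(m.astype(np.uint8))
    if near is not None:
        i=l[near[1],near[0]]
        if i==0:
            ys,xs=np.nonzero(l); k=np.argmin((xs-near[0])**2+(ys-near[1])**2); i=l[ys[k],xs[k]]
    else: i=1+np.argmax(st[1:,4])
    return (l==i).astype(np.uint8)
def contour(m): return max(cv2.findContours(m,cv2.RETR_EXTERNAL,cv2.CHAIN_APPROX_NONE)[0],key=len).reshape(-1,2).astype(float)
def circ(P,r,far=None):
    P=P[:,:2]
    if far is not None:
        for _ in range(3):
            c=P.mean(0) if _==0 else c
            Q=P[((P-c)@far)>0.1*r]
            c=least_squares(lambda c:np.linalg.norm(Q-c,axis=1)-r,c,loss='soft_l1',f_scale=1.5).x
    else: Q=P; c=least_squares(lambda c:np.linalg.norm(P-c,axis=1)-r,P.mean(0),loss='soft_l1',f_scale=1.5).x
    e=np.linalg.norm(Q-c,axis=1)-r
    return c.round(1),np.sqrt(np.mean(e**2)).round(2),len(Q)
def hsv(f): return [x.astype(int) for x in cv2.split(cv2.cvtColor(f['img'],cv2.COLOR_RGB2HSV))]
def fardir(f,p):
    o,_=ray(f,[[256,192]]); d=np.array(p[:2])-o[:2]; return d/np.linalg.norm(d)
E
python3 - <<'E'
from meas import *
a,b,w=pickle.load(open('f0.pkl','rb'))
for nm,f,pl,pb,pk in (('scene',a,(284,150),(261,205),(150,283)),('side',b,(215,180),(266,208),(249,365))):
    h,s,v=hsv(f)
    print(nm, 'lidpx',h[pl[1],pl[0]],s[pl[1],pl[0]],v[pl[1],pl[0]],'bowlpx',h[pb[1],pb[0]],s[pb[1],pb[0]],v[pb[1],pb[0]],'beak',h[pk[1],pk[0]],s[pk[1],pk[0]],v[pk[1],pk[0]])
    m=big((h<20)&(s>200)&(v>190),pl); C=contour(m); print(' lid area',m.sum(),circ(onz(f,C,18),88), C.min(0),C.max(0))
    m=big((s<70)&(v>90),pb); C=contour(m); P=onz(f,C,185); print(' bowl',m.sum(),circ(P,83,fardir(f,P.mean(0))),C.min(0),C.max(0))
    m=big(cv2.morphologyEx(((s<75)).astype(np.uint8),cv2.MORPH_OPEN,np.ones((3,3))),pk); C=contour(m); P=onz(f,C,100); print(' beaker',m.sum(),circ(P,32,fardir(f,P.mean(0))),C.min(0),C.max(0))
    m=big((h>60)&(h<90)&(s>120)&(v>40)); C=contour(m);hull=cv2.convexHull(C.astype(np.float32)); q=cv2.approxPolyDP(hull,6,True).reshape(-1,2); print(' green',m.sum(),q.tolist(),onz(f,q,78).round(0)[:,:2].tolist())
E
```

```text
scene lidpx 11 206 231 bowlpx 21 64 210 beak 11 75 65
 lid area 58 (array([417.2, 468.7]), np.float64(13.24), 93) [280. 142.] [300. 154.]
 bowl 695 (array([577.9,  62.4]), np.float64(26.21), 94) [236. 171.] [285. 207.]
 beaker 369 (array([ 489. , -350.3]), np.float64(11.96), 77) [137. 259.] [160. 288.]
 green 1744 [[192.0, 217.0], [234.0, 192.0], [286.0, 193.0], [301.0, 210.0], [225.0, 257.0]] [[428.0, -115.0], [462.0, 57.0], [601.0, 178.0], [685.0, 158.0], [617.0, -148.0]]
side lidpx 21 255 254 bowlpx 17 64 183 beak 10 49 130
 lid area 300 (array([464.6, 316.7]), np.float64(28.4), 274) [205. 162.] [247. 193.]
 bowl 2515 (array([566.4,  62.4]), np.float64(2.92), 68) [238. 166.] [295. 219.]
 beaker 995 (array([ 468.1, -354.4]), np.float64(1.37), 38) [235. 330.] [262. 375.]
 green 2301 [[297.0, 191.0], [297.0, 267.0], [224.0, 263.0], [237.0, 199.0]] [[677.0, 141.0], [615.0, -155.0], [427.0, -119.0], [480.0, 127.0]]
```

Call:
send_rows(moves=[[[0.023,-0.036,0.017,0,0,0,1],[0.023,-0.036,0.017,0,0,0,1],[0.023,-0.036,0.017,0,0,0,1],[0.023,-0.036,0.017,0,0,0,1],[0.023,-0.036,0.017,0,0,0,1],[0.023,-0.036,0.017,0,0,0,1],[0.023,-0.036,0.017,0,0,0,1],[0.023,-0.036,0.017,0,0,0,1],[0.023,-0.036,0.017,0,0,0,1],[0,0,0,0,0,0,1]]])

```text
clock: 1.15
eef_pos: [449.6, 249.8, 403.6]
tcp_rot: [3.14, 0.004, 2.744]
contact_force: [0.2, 0.0, 0.2]
opening: 1.0
grasp_force: 0.0
```

Run:
```python
from meas import *
w=wrist(); pickle.dump(w,open('w1.pkl','wb')); save('w1',w['img']); print(sense()['eef_pos'],sense()['tcp_rot'])
```

```text
[448.20085617 251.43462407 402.2869746 ] [3.14025723e+00 1.38766416e-03 2.74400717e+00]
```

View pics/w1.png

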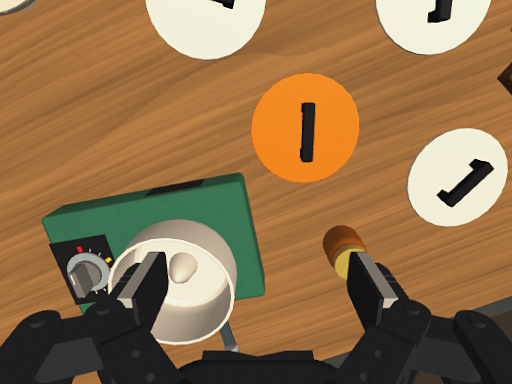

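The wrist view shows the orange lid at (305,128) with its bar running nearly vertically in the picture. The polisher is lower left with the bowl at (175,285), partly behind a finger, the knob at (88,272) and the jar at (345,250).

Call:
send_rows(moves=[[[0.0,-0.04,0.01,0,0,0,1],[0.0,-0.04,0.01,0,0,0,1],[0.0,-0.04,0.01,0,0,0,1],[0.0,-0.04,0.01,0,0,0,1],[0.0,-0.04,0.01,0,0,0,1],[0,0,0,0,0,0,1],[0,0,0,0,0,0,1]]])

```text
clock: 1.9
eef_pos: [446.5, 53.4, 450.8]
tcp_rot: [3.141, -0.001, 2.747]
contact_force: [0.5, -0.5, -0.2]
opening: 1.001
grasp_force: 0.0
```

Run:
```python
from meas import *
w=pickle.load(open('w1.pkl','rb'))
h,s,v=hsv(w)
m=big((h<16)&(s>180)&(v>200),(275,130)); C=contour(m); print('lid',m.sum(),circ(onz(w,C,18),88),C.min(0),C.max(0))
hull=cv2.fillPoly(np.zeros(m.shape,np.uint8),[C.astype(np.int32)],1)
bar=big(cv2.erode(hull,np.ones((7,7)))&(v<60)); B=contour(bar); P=onz(w,B,52)[:,:2].astype(np.float32)
print('bar',bar.sum(),cv2.minAreaRect(P),cv2.boxPoints(cv2.minAreaRect(P)).round(0).tolist())
w=wrist(); pickle.dump(w,open('w2.pkl','wb')); save('w2',w['img']); print(sense()['eef_pos'])
```

```text
lid 8462 (array([464.3, 327.8]), np.float64(1.85), 328) [251.  73.] [358. 182.]
bar 693 ((462.73974609375, 326.648681640625), (18.783056259155273, 86.75797271728516), 67.29163360595703) [[419.0, 335.0], [499.0, 301.0], [506.0, 319.0], [426.0, 352.0]]
[446.51052226  54.02091373 450.59327794]
```

View pics/w2.png

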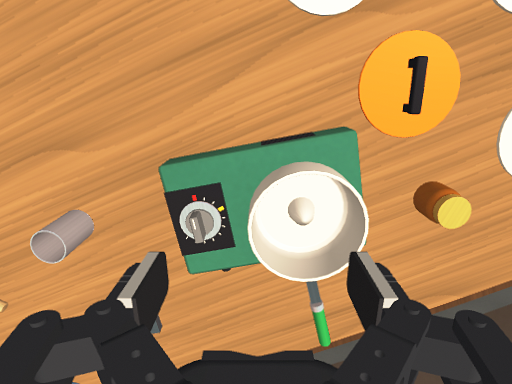

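The view shows the bowl mouth centred near (308,222), the knob at (200,222) with the red mark at (194,198) and the yellow mark at (221,208). The beaker is lying towards the left with its mouth at (48,247) (perspective of an upright beaker), and the file is at (320,320).

Run:
```python
from meas import *
w=pickle.load(open('w2.pkl','rb'))
h,s,v=hsv(w)
m=big((s<75)&(v>110),(320,265)); C=contour(m); P=onz(w,C,185); print('bowl',m.sum(),C.min(0),C.max(0),circ(P,83,fardir(w,P.mean(0))))
m=cv2.morphologyEx((s<95).astype(np.uint8),cv2.MORPH_OPEN,np.ones((3,3))); m=big(m,(75,228)); C=contour(m); P=onz(w,C,100); print('beaker',m.sum(),C.min(0),C.max(0),circ(P,32,fardir(w,P.mean(0))))
red=big(((h<8)|(h>172))&(s>150)&(v>110)&(np.hypot(*(np.indices(h.shape)-np.array([198,194])[:,None,None]))<12),(194,198)); yel=big((h>22)&(h<35)&(s>150)&(v>150),(221,208))
for n,mm in (('red',red),('yel',yel)):
    c=np.argwhere(mm)[:,::-1].mean(0); print(n,mm.sum(),c,onz(w,c,80))
g=big((h>60)&(h<90)&(s>100)); C=contour(g); hull=cv2.convexHull(C.astype(np.float32)); q=cv2.approxPolyDP(hull,5,True).reshape(-1,2); print('green',q.tolist(),onz(w,q,78).round(0)[:,:2].tolist())
# grey knob top
kn=big((s<40)&(v>90)&(np.hypot(*(np.indices(h.shape)-np.array([222,200])[:,None,None]))<26)); C=contour(kn); print('knobdisc',kn.sum(),C.min(0),C.max(0),onz(w,C,88).mean(0))
crop=cv2.resize(w['img'][140:300,10:260],(750,480),interpolation=cv2.INTER_CUBIC); save('c2',crop)
```

```text
bowl 12082 [247. 161.] [398. 307.] (array([572.3,  86.7]), np.float64(36.94), 270)
beaker 2126 [ 30. 210.] [ 93. 263.] (array([ 467.6, -345.1]), np.float64(0.63), 45)
red 27 [193.92592593 197.55555556] [[489.61905015 -78.32069083  80.        ]]
yel 19 [220.57894737 208.15789474] [[523.98419885 -45.10590785  80.        ]]
green [[355.0, 132.0], [361.0, 195.0], [259.0, 262.0], [188.0, 270.0], [159.0, 169.0], [163.0, 164.0], [341.0, 127.0]] [[490.0, 203.0], [594.0, 181.0], [645.0, -25.0], [611.0, -151.0], [424.0, -110.0], [419.0, -100.0], [474.0, 185.0]]
knobdisc 1290 [179. 201.] [221. 242.] [530.47255186 -86.22981992  88.        ]
```

View pics/c2.png

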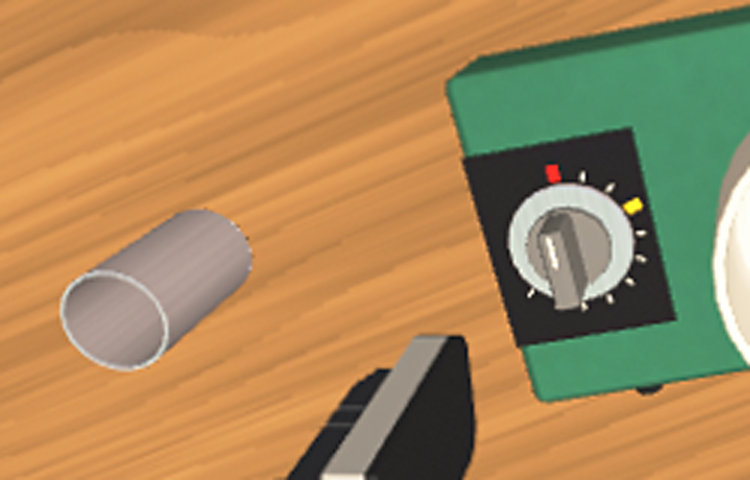

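Call:
send_rows(moves=[[[0.002,-0.045,-0.005,0,0,-0.117,1],[0.002,-0.045,-0.005,0,0,-0.117,1],[0.002,-0.045,-0.005,0,0,-0.117,1],[0.002,-0.045,-0.005,0,0,-0.117,1],[0.002,-0.045,-0.005,0,0,-0.117,1],[0.002,-0.045,-0.005,0,0,-0.117,1],[0.002,-0.045,-0.005,0,0,-0.117,1],[0.002,-0.045,-0.005,0,0,-0.117,1],[0.002,-0.045,-0.005,0,0,-0.117,1],[0.002,-0.045,-0.005,0,0,-0.117,1]]])

```text
clock: 2.95
eef_pos: [468.1, -396.8, 399.9]
tcp_rot: [-3.141, -0.001, 1.575]
contact_force: [0.5, -1.0, 0.3]
opening: 1.002
grasp_force: 0.0
```

Call:
send_rows(moves=[[[0,0,0,0,0,0,1],[0,0,0,0,0,0,1]]])

```text
clock: 3.15
eef_pos: [467.7, -395.9, 399.5]
tcp_rot: [-3.14, -0.002, 1.579]
contact_force: [0.0, 0.0, -0.3]
opening: 1.004
grasp_force: 0.0
```

Run:
```python
from meas import *
w=pickle.load(open('w2.pkl','rb')); h,s,v=hsv(w)
m=(s<75)&(v>110); m[:,345:]=0; m[300:]=0; m=big(m,(320,265)); C=contour(m); C=C[(C[:,0]<343)]; P=onz(w,C,185)
P=P[:,:2]; c0=np.array([565.4,79.9]); d=P-c0; a=np.degrees(np.arctan2(d[:,1],d[:,0])); r=np.hypot(*d.T)
for k in range(-180,180,30):
    q=(a>=k)&(a<k+30); print(k,q.sum(),r[q].mean().round(1) if q.any() else '',end=' | ')
k=(r>75)&(r<92); print(circ(P[k],83))
w=wrist(); s_=sense(); print(s_['eef_pos'],s_['tcp_rot'],s_['qpos']); save('w3',w['img']); pickle.dump(w,open('w3.pkl','wb'))
h,s,v=hsv(w); u=proj(w,[[467.6,-345,50],[467.6,-345,100]]); print(u)
m=cv2.morphologyEx((s<95).astype(np.uint8),cv2.MORPH_OPEN,np.ones((3,3))); m=big(m,tuple(u[0].astype(int))); C=contour(m); P=onz(w,C,100); print('beaker',m.sum(),C.min(0),C.max(0),circ(P,32,fardir(w,P.mean(0))))
```

```text
-180 32 94.2 | -150 31 86.9 | -120 29 83.1 | -90 22 82.7 | -60 28 82.0 | -30 31 82.5 | 0 15 81.9 | 30 0  | 60 0  | 90 0  | 120 21 88.5 | 150 38 94.1 | (array([563.3,  79.8]), np.float64(2.54), 183)
[ 467.69913912 -395.25351591  400.24235633] [-3.14056069e+00 -1.90311867e-03  1.58007247e+00] [-7.04499087e-01  2.31230640e-01  1.46739851e+00  7.69019179e-04
  1.44498955e+00 -7.13873482e-01]
[[257.96080942 111.88752084]
 [258.02938713 114.30921669]]
beaker 1458 [235.  91.] [282. 139.] (array([ 468. , -345.8]), np.float64(0.49), 64)
```

View pics/w3.png

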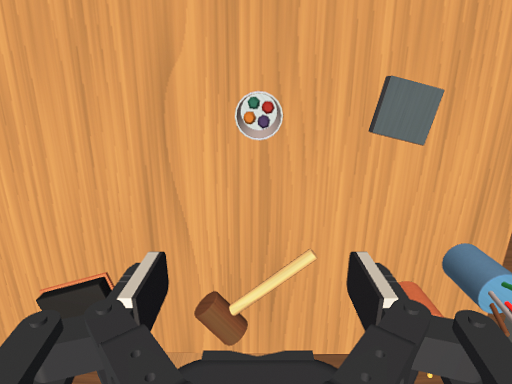

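The beaker mouth is at (258,115), upright with four stones visible. The mallet is at (255,290), the block at (408,110), and no obstacle stands near the beaker's left in the picture.

Call:
send_rows(moves=[[[-0.011,-0.004,-0.014,0,0,-0.113,1],[-0.011,-0.004,-0.014,0,0,-0.113,1],[-0.011,-0.004,-0.014,0,0,-0.113,1],[-0.011,-0.004,-0.014,0,0,-0.113,1],[-0.011,-0.004,-0.014,0,0,-0.113,1],[-0.011,-0.004,-0.014,0,0,-0.113,1],[-0.011,-0.004,-0.014,0,0,-0.113,1],[0,0,0,0.085,-0.085,0,1],[0,0,0,0.085,-0.085,0,1],[0,0,0,0.085,-0.085,0,1]]])

```text
clock: 4.2
eef_pos: [391.5, -422.9, 304.6]
tcp_rot: [3.138, -0.366, 0.792]
contact_force: [-1.0, -0.7, -1.4]
opening: 1.001
grasp_force: 0.0
```

Run:
```python
from h import *
s=sense(); print(s['eef_pos'],s['qpos'].round(3)); M=rot(s['tcp_rot']); print(M.round(3))
```

```text
[ 391.49814578 -422.93414838  304.60886747] [-1.024  0.271  1.669  0.368  1.309 -0.36 ]
[[ 0.656  0.711  0.254]
 [ 0.665 -0.703  0.252]
 [ 0.357  0.003 -0.934]]
```

Call:
send_rows(moves=[[[-0.001,-0.001,-0.012,0.074,-0.074,0,1],[-0.001,-0.001,-0.012,0.074,-0.074,0,1],[-0.001,-0.001,-0.012,0.074,-0.074,0,1],[-0.001,-0.001,-0.012,0.074,-0.074,0,1],[-0.001,-0.001,-0.012,0.074,-0.074,0,1],[-0.001,-0.001,-0.012,0.074,-0.074,0,1],[-0.001,-0.001,-0.012,0.074,-0.074,0,1],[-0.001,-0.001,-0.012,0.074,-0.074,0,1],[-0.001,-0.001,-0.012,0.074,-0.074,0,1],[0,0,0,0,0,0,1]]])

```text
clock: 5.2
eef_pos: [381.1, -431.5, 191.8]
tcp_rot: [-3.121, -1.307, 0.768]
contact_force: [-0.2, -0.3, -0.3]
opening: 0.998
grasp_force: 0.0
```

Run:
```python
from meas import *
s=sense(); print(s['eef_pos'],s['qpos'].round(3)); M=rot(s['tcp_rot']); print(M.round(3))
h=M[:2,2]/np.linalg.norm(M[:2,2]); print('h',h)
f=grab_frame('side'); save('s4',f['img'])
```

```text
[ 381.10435515 -431.53170188  191.83519172] [-1.334  0.789  1.66   0.976  1.694 -0.985]
[[ 0.188  0.709  0.68 ]
 [ 0.181 -0.706  0.685]
 [ 0.965 -0.005 -0.261]]
h [0.70467291 0.7095323 ]
```

View pics/s4.png

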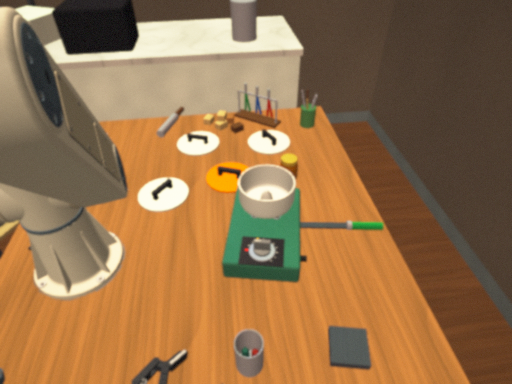

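The gripper hovers at (165,365), left of the upright beaker at (249,350), with the way between them clear.

Call:
send_rows(moves=[[[0,0,-0.026,0,0,0,1],[0,0,-0.026,0,0,0,1],[0,0,-0.026,0,0,0,1],[0,0,-0.026,0,0,0,1],[0,0,-0.022,0,0,0,1],[0.012,0.012,0,0,0,0,1],[0.012,0.012,0,0,0,0,1],[0.012,0.012,0,0,0,0,1],[0,0,0,0,0,0,1]]])

```text
clock: 6.15
eef_pos: [418.8, -395.5, 71.0]
tcp_rot: [3.133, -1.302, 0.797]
contact_force: [0.2, 1.0, -0.3]
opening: 1.0
grasp_force: 0.0
```

Call:
send_rows(moves=[[[0.009,0.009,0,0,0,0,1],[0.009,0.009,0,0,0,0,1],[0.009,0.009,0,0,0,0,1],[0.009,0.009,0,0,0,0,1],[0.009,0.009,0,0,0,0,1],[0,0,0,0,0,0,1]]])

```text
clock: 6.75
eef_pos: [462.7, -351.1, 69.2]
tcp_rot: [3.14, -1.303, 0.789]
contact_force: [0.6, 0.4, 0.2]
opening: 1.001
grasp_force: 0.0
```

Run:
```python
from meas import *
s=sense(); print(s['eef_pos'],s['contact_force'])
M=rot(s['tcp_rot']); d=np.array([468,-345.5,65])-s['eef_pos']; print('B in tool',M.T@d)
w=wrist(); save('w5',w['img']); print(proj(w,[[468,-345.5,100]]))
h,sa,v=hsv(w)
```

```text
[ 462.66052243 -351.14626118   69.22246598] [0.58593501 0.44435844 0.2304969 ]
B in tool [-2.0159175  -0.2031523   8.60896688]
[[259.17837798 207.79350331]]
```

View pics/w5.png

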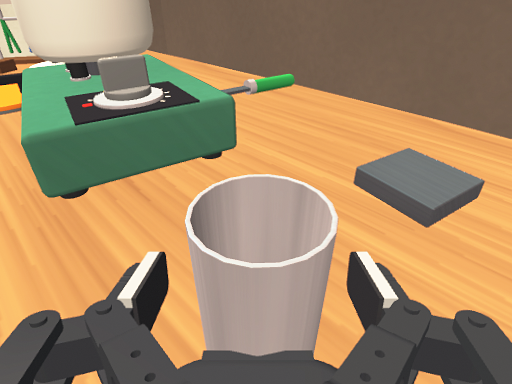

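The beaker sits centred between the open fingers, with its mouth at (260,222).

Call:
send_rows(moves=[[[0.006,0.006,-0.003,0,0,0,1],[0,0,0,0,0,0,-1],[0,0,0,0,0,0,-1],[0,0,0,0,0,0,-1],[0,0,0,0,0,0,-1],[0,0,0,0,0,0,-1],[0,0,0,0,0,0,-1]]], grip_force=50)

```text
clock: 7.5
eef_pos: [467.8, -347.0, 66.3]
tcp_rot: [3.136, -1.302, 0.791]
contact_force: [0.8, -1.6, -0.0]
opening: 0.73
grasp_force: 54.3
```

Call:
send_rows(moves=[[[0,0,0.01,0,0,0,-1],[0,0,0.02,0,0,0,-1],[0,0,0.025,0,0,0,-1],[0,0,0.03,0,0,0,-1],[0,0,0.03,0,0,0,-1],[0,0,0.03,0,0,0,-1],[0,0,0.03,0,0,0,-1],[0,0,0.03,0,0,0,-1],[0,0,0.02,0,0,0,-1],[0,0,0.01,0,0,0,-1]]])

```text
clock: 8.5
eef_pos: [467.7, -346.8, 303.4]
tcp_rot: [3.128, -1.301, 0.799]
contact_force: [-0.2, -0.3, -2.6]
opening: 0.73
grasp_force: 54.5
```

Run:
```python
from meas import *
s=sense(); print(s['qpos'].round(3)); M=rot(s['tcp_rot']); print(M.round(3)); print(s['eef_pos'],s['opening'],s['grasp_force'],s['contact_force'])
```

```text
[-1.166  0.563  1.772  1.114  1.645 -0.837]
[[ 0.186  0.708  0.682]
 [ 0.191 -0.707  0.681]
 [ 0.964  0.004 -0.266]]
[ 467.69158455 -346.79314915  303.39434698] 0.7299630433792385 54.50841869227588 [-0.22649518 -0.31117622 -2.61712964]
```

Call:
send_rows(moves=[[[0.002,0.02,0,0,0,0.035,-1],[0.003,0.034,0,0,0,0.065,-1],[0.003,0.036,0,0,0,0.065,-1],[0.003,0.036,0,0,0,0.065,-1],[0.003,0.036,0,0,0,0.065,-1],[0.003,0.036,0,0,0,0.065,-1],[0.003,0.036,0,0,0,0.065,-1],[0.003,0.036,0,0,0,0.065,-1],[0.003,0.036,0,0,0,0.065,-1],[0.003,0.036,0,0,0,0.065,-1]]])

```text
clock: 9.5
eef_pos: [495.9, -2.5, 300.3]
tcp_rot: [-3.139, -1.303, 1.408]
contact_force: [1.3, 0.4, -3.1]
opening: 0.733
grasp_force: 54.5
```

Call:
send_rows(moves=[[[0.003,0.036,-0.005,0,0,0.065,-1],[0.002,0.03,-0.01,0,0,0.055,-1],[0.001,0.02,-0.01,0,0,0.04,-1],[0,0,0,0,0,0,-1],[0,0,0,0,0,0,-1]]])

```text
clock: 10.0
eef_pos: [501.9, 82.1, 275.5]
tcp_rot: [-3.139, -1.303, 1.565]
contact_force: [0.4, -0.7, -2.2]
opening: 0.726
grasp_force: 55.7
```

Run:
```python
from meas import *
s=sense(); print(s['qpos'].round(3)); M=rot(s['tcp_rot']); print(M.round(3)); print(s['eef_pos'],s['grasp_force'])
```

```text
[-0.436  0.532  1.933  1.068  1.618 -0.965]
[[ 0.002  1.     0.003]
 [ 0.265 -0.003  0.964]
 [ 0.964 -0.001 -0.265]]
[501.94434825  82.06034583 275.51041779] 55.67033965140581
```

Call:
send_rows(moves=[[[0,0,0,0,0.08,0,-1],[0,0,0,0,0.12,0,-1],[0,0,0,0,0.12,0,-1],[0,0,0,0,0.12,0,-1],[0,0,0,0,0.12,0,-1],[0,0,0,0,0.12,0,-1],[0,0,0,0,0.12,0,-1],[0,0,0,0,0.12,0,-1],[0,0,0,0,0.08,0,-1],[0,0,0,0,0.07,0,-1]]])

```text
clock: 11.0
eef_pos: [502.7, 80.2, 276.2]
tcp_rot: [-1.719, -0.478, 0.302]
contact_force: [-0.3, 0.2, -3.1]
opening: 0.73
grasp_force: 55.5
```

Call:
send_rows(moves=[[[0,0,0,0,0.06,0,-1],[0,0,0,0,0.06,0,-1],[0,0,0,0,0.06,0,-1],[0,0,0,0,0.06,0,-1],[0,0,0,0,0.06,0,-1],[0,0,0,0,0.06,0,-1],[0,0,0,0,0.06,0,-1],[0,0,0,0,0.06,0,-1],[0,0,0,0,0.06,0,-1],[0,0,0,0,0.06,0,-1]]])

```text
clock: 12.0
eef_pos: [502.8, 80.2, 276.4]
tcp_rot: [-1.549, 0.098, 0.268]
contact_force: [0.3, -0.7, -2.6]
opening: 0.73
grasp_force: 55.5
```

Call:
send_rows(moves=[[[0,0,0,0,0.07,0,-1],[0,0,0,0,0.07,0,-1],[0,0,0,0,0.07,0,-1],[0,0,0,0,0.07,0,-1],[0,0,0,0,0.07,0,-1],[0,0,0,0,0.07,0,-1],[0,0,0,0,0,0,-1],[0,0,0,0,0,0,-1],[0,0,0,0,0,0,-1],[0,0,0,0,0,0,-1]]])

```text
clock: 13.0
eef_pos: [502.9, 81.0, 276.4]
tcp_rot: [-1.426, 0.498, 0.306]
contact_force: [-1.0, 0.4, -2.2]
opening: 0.726
grasp_force: 55.6
```

Run:
```python
from meas import *
s=sense(); print(s['qpos'].round(3)); M=rot(s['tcp_rot']); print(M.round(3)); print(s['eef_pos'],s['contact_force'])
a=grab_frame('scene'); c=cv2.resize(a['img'][140:260,170:330],(800,600),interpolation=cv2.INTER_CUBIC); save('s6',c)
```

```text
[-0.385  0.81   1.773  1.087  1.997  0.994]
[[ 0.838 -0.494 -0.233]
 [ 0.265 -0.005  0.964]
 [-0.477 -0.87   0.126]]
[502.88047748  80.98784559 276.42888299] [-1.02231033  0.38932822 -2.17666622]
```

View pics/s6.png

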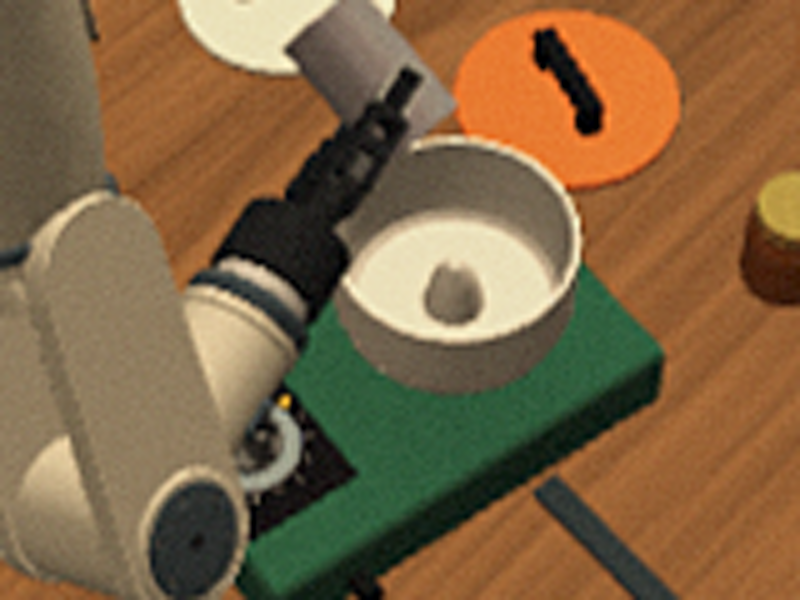

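The bowl at (455,270 in the crop) is still empty and the tipped beaker is held at its upper left; the stones have not slid yet. I'll tip further.

Call:
send_rows(moves=[[[0.005,0,0,0,0.05,0,-1],[0.005,0,0,0,0.05,0,-1],[0,0,0,0,0.05,0,-1],[0,0,0,0,0.05,0,-1],[0,0,0,0,0.05,0,-1],[0,0,0,0,0.05,0,-1],[0,0,0,0,0,0,-1],[0,0,0,0,0,0,-1],[0,0,0,0,0,0,-1],[0,0,0,0,0,0,-1]]])

```text
clock: 14.05
eef_pos: [512.9, 81.2, 276.4]
tcp_rot: [-1.3, 0.781, 0.382]
contact_force: [-0.3, 0.8, -0.4]
opening: 0.729
grasp_force: 55.7
```

Run:
```python
from meas import *
s=sense(); print(s['qpos'].round(3)); print(s['eef_pos'],s['contact_force'])
a=grab_frame('scene'); h,sa,v=hsv(a); pickle.dump(a,open('a7.pkl','wb'))
reg=(slice(180,210),slice(240,285))
m=((sa[reg]>110)&(v[reg]<170)).astype(np.uint8); print('coloured px in bowl',m.sum(),cv2.connectedComponentsWithStats(m)[2][1:].tolist())
```

```text
[-0.388  0.842  1.78   1.147  2.017  1.279]
[512.88652308  81.16356121 276.40502655] [-0.31081645  0.76717082 -0.37161422]
coloured px in bowl 104 [[7, 4, 1, 1, 1], [26, 11, 16, 11, 90], [41, 24, 4, 6, 13]]
```

Call:
send_rows(moves=[[[0.003,0,0,0,0.08,0,-1],[0,0,0,0,0.08,0,-1],[0,0,0.01,0,0,0,-1],[0,0,-0.01,0,0,0,-1],[0,0,0.01,0,0,0,-1],[0,0,-0.01,0,0,0,-1],[0,0,0,0,0,0,-1],[0,0,0,0,0,0,-1]]])

```text
clock: 14.9
eef_pos: [515.8, 81.2, 275.9]
tcp_rot: [-1.2, 0.928, 0.458]
contact_force: [0.2, 1.1, -1.4]
opening: 0.728
grasp_force: 55.7
```

Run:
```python
from meas import *
F=[]
for i in range(8):
    f=grab_frame('scene' if i%2 else 'side'); F.append(sense()['contact_force'])
    if i==0: b=f
    if i==1: a=f
print('mean force',np.mean(F,0),sense()['qpos'].round(3))
a0,b0,_=pickle.load(open('f0.pkl','rb'))
for n,f,f0,reg in (('scene',a,a0,(slice(165,230),slice(190,330))),('side',b,b0,(slice(160,215),slice(230,305)))):
    d=np.abs(f['img'].astype(int)-f0['img']).max(2)>40
    d=d.astype(np.uint8)[reg]; print(n,[x for x in cv2.connectedComponentsWithStats(d)[2][1:].tolist() if x[4]>3])
pickle.dump((a,b),open('f8.pkl','wb'))
A=cv2.resize(a['img'][160:260,180:340],(800,500),interpolation=cv2.INTER_CUBIC); save('a8',A)
B=cv2.resize(b['img'][150:225,225:310],(680,600),interpolation=cv2.INTER_CUBIC); save('b8',B)
```

```text
mean force [-0.19158471 -0.01634015 -1.6774091 ] [-0.393  0.852  1.793  1.178  2.02   1.429]
scene [[0, 0, 74, 65, 1896], [0, 14, 4, 9, 22], [75, 25, 17, 14, 137], [6, 27, 4, 5, 8], [6, 33, 3, 2, 5], [0, 34, 5, 3, 6], [0, 37, 3, 5, 7], [30, 59, 3, 5, 11]]
side [[0, 0, 53, 55, 1791], [38, 33, 3, 5, 9], [54, 32, 4, 4, 10], [35, 43, 4, 5, 11], [50, 50, 13, 5, 39], [38, 52, 7, 3, 13]]
```

Call:
send_rows(moves=[[[0,0,0.004,0,-0.06,0,-1],[0,0,0.004,0,-0.12,0,-1],[0,0,0.004,0,-0.12,0,-1],[0,0,0.004,0,-0.12,0,-1],[0,0,0.004,0,-0.12,0,-1],[0,0,0.004,0,-0.12,0,-1],[0,0,0,0,-0.12,0,-1],[0,0,0,0,-0.12,0,-1],[0,0,0,0,-0.12,0,-1],[0,0,0,0,-0.12,0,-1]]])

```text
clock: 16.3
eef_pos: [515.8, 81.2, 300.3]
tcp_rot: [-1.62, -0.16, 0.272]
contact_force: [0.2, -0.5, -1.7]
opening: 0.73
grasp_force: 55.6
```

Call:
send_rows(moves=[[[0,0,0,0,-0.12,0,-1],[0,0,0,0,-0.12,0,-1],[0,0,0,0,-0.12,0,-1],[0,0,0,0,-0.12,0,-1],[0,0,0,0,-0.12,0,-1],[0,0,0,0,-0.12,0,-1],[0,0,0,0,-0.12,0,-1],[0,0,0,0,-0.12,0,-1],[0,0,0,0,-0.12,0,-1],[0,0,0,0,-0.12,0,-1]]])

```text
clock: 17.3
eef_pos: [515.7, 81.2, 300.4]
tcp_rot: [-2.482, -1.234, 0.934]
contact_force: [0.2, -0.3, -1.2]
opening: 0.727
grasp_force: 55.7
```

Call:
send_rows(moves=[[[0,0,0,0,-0.12,0,-1],[0,0,0,0,-0.07,0,-1],[-0.003,-0.036,0,0,0,-0.065,-1],[-0.003,-0.036,0,0,0,-0.065,-1],[-0.003,-0.036,0,0,0,-0.065,-1],[-0.003,-0.036,0,0,0,-0.065,-1],[-0.003,-0.036,0,0,0,-0.065,-1],[-0.003,-0.036,0,0,0,-0.065,-1],[-0.003,-0.036,0,0,0,-0.065,-1],[-0.003,-0.036,0,0,0,-0.065,-1]]])

```text
clock: 18.3
eef_pos: [491.3, -208.3, 300.3]
tcp_rot: [-3.071, -1.302, 0.975]
contact_force: [1.4, -1.2, -2.3]
opening: 0.727
grasp_force: 56.1
```

Call:
send_rows(moves=[[[-0.004,-0.036,0,0,0,-0.065,-1],[-0.004,-0.036,-0.02,0,0,-0.065,-1],[-0.004,-0.036,-0.03,0,0,-0.065,-1],[-0.002,-0.03,-0.03,0,0,-0.05,-1],[0,0,-0.03,0,0,0,-1],[0,0,-0.03,0,0,0,-1],[0,0,-0.02,0,0,0,-1],[0,0,0,0,0,0,-1],[0,0,0,0,0,0,-1]]])

```text
clock: 19.2
eef_pos: [477.9, -344.8, 140.7]
tcp_rot: [-3.069, -1.303, 0.731]
contact_force: [0.0, 0.3, -1.7]
opening: 0.732
grasp_force: 56.0
```

Run:
```python
from meas import *
F=[]
s=sense(); M=rot(s['tcp_rot']); print(s['qpos'].round(3),s['eef_pos'],M.round(4))
M0=rot([3.136,-1.302,.791]); z0=M0[2]; up=M@M0.T@np.array([0,0,1]); b=M@z0; print('beaker axis',b)  # body-fixed up dir
a0=pickle.load(open('f0.pkl','rb'))
for i in range(4):
    a=grab_frame('scene'); F.append(sense()['contact_force'])
print(np.mean(F,0)); pickle.dump(a,open('a9.pkl','wb'))
d=np.abs(a['img'].astype(int)-a0[0]['img']).max(2)>45
reg=(slice(165,235),slice(190,310)); print([x for x in cv2.connectedComponentsWithStats(d.astype(np.uint8)[reg])[2][1:].tolist() if x[4]>3])
```

```text
[-1.146  0.828  1.761  1.11   1.534 -1.042] [ 477.86166855 -344.78081076  140.69146611] [[ 0.1974  0.7178  0.6677]
 [ 0.1769 -0.696   0.6959]
 [ 0.9642 -0.0193 -0.2643]]
beaker axis [ 0.0140239  -0.01533856  0.99978401]
[ 0.03671162 -0.11990636 -1.54408481]
[[75, 25, 17, 14, 133]]
```

Call:
send_rows(moves=[[[0,0,-0.02,-0.015,-0.014,0,-1],[0,0,-0.02,0,0,0,-1],[0,0,-0.02,0,0,0,-1],[0,0,-0.01,0,0,0,-1],[0,0,0,0,0,0,-1],[0,0,-0.003,0,0,0,-1],[0,0,0,0,0,0,-1]]])

```text
clock: 20.1
eef_pos: [478.0, -345.1, 67.9]
tcp_rot: [3.131, -1.301, 0.811]
contact_force: [-0.1, -0.3, -2.1]
opening: 0.729
grasp_force: 56.0
```

Call:
send_rows(moves=[[[0,0,-0.001,0,0,0,-1],[0,0,0,0,0,0,-1]]])

```text
clock: 20.3
eef_pos: [477.9, -345.0, 66.7]
tcp_rot: [3.132, -1.301, 0.81]
contact_force: [-0.1, -0.4, -1.0]
opening: 0.728
grasp_force: 56.0
```

Call:
send_rows(moves=[[[0,0,-0.001,0,0,0,-1],[0,0,0,0,0,0,-1],[0,0,0,0,0,0,0.1],[0,0,0,0,0,0,0.7],[0,0,0,0,0,0,1],[0,0,0,0,0,0,1],[0,0,0,0,0,0,1]]])

```text
clock: 21.0
eef_pos: [477.8, -344.7, 65.1]
tcp_rot: [3.135, -1.301, 0.807]
contact_force: [-0.6, -0.3, -0.7]
opening: 1.001
grasp_force: 0.0
```

Call:
send_rows(moves=[[[-0.008,-0.008,0,0,0,0,1],[-0.015,-0.015,0,0,0,0,1],[-0.015,-0.015,0,0,0,0,1],[-0.015,-0.015,0,0,0,0,1],[-0.015,-0.015,0,0,0,0,1],[-0.01,-0.01,0.02,0,0,0,1],[0,0,0.035,0,0,0,1],[0,0,0.035,0,0,0,1],[0,0,0.035,0,0,0,1],[0,0,0.035,0,0,0,1]]])

```text
clock: 22.0
eef_pos: [399.3, -423.0, 228.1]
tcp_rot: [3.133, -1.301, 0.809]
contact_force: [0.4, -0.8, -1.1]
opening: 1.002
grasp_force: 0.0
```

Call:
send_rows(moves=[[[0.005,0.01,0.02,-0.08,0.08,0,1],[0.005,0.01,0.02,-0.08,0.08,0,1],[0.005,0.01,0.02,-0.08,0.08,0,1],[0.005,0.01,0.02,-0.08,0.08,0,1],[0.005,0.01,0.02,-0.08,0.08,0,1],[0.005,0.01,0.02,-0.08,0.08,0,1],[0.005,0.01,0.01,-0.08,0.08,0,1],[0.005,0.01,0.01,-0.08,0.08,0,1],[0.005,0.01,0.01,-0.08,0.08,0,1],[0.005,0.01,0,-0.08,0.08,0,1]]])

```text
clock: 23.0
eef_pos: [449.6, -322.9, 379.1]
tcp_rot: [-3.134, -0.166, 0.79]
contact_force: [1.2, 0.4, -0.1]
opening: 0.997
grasp_force: 0.0
```

Run:
```python
from meas import *
s=sense(); print(s['qpos'].round(3),s['eef_pos']); M=rot(s['tcp_rot']); print(M.round(3))
w=wrist(); pickle.dump(w,open('w10.pkl','wb')); h,sa,v=hsv(w)
m=cv2.morphologyEx((sa<95).astype(np.uint8),cv2.MORPH_OPEN,np.ones((3,3))); u=proj(w,[[476,-347,60],[476,-347,4],[476,-347,100]]); print(u)
m=big(m,tuple(u[0].astype(int))); C=contour(m); P=onz(w,C,100); print('beaker',m.sum(),C.min(0),C.max(0),circ(P,32,fardir(w,P.mean(0))))
hull=cv2.fillPoly(np.zeros(m.shape,np.uint8),[C.astype(np.int32)],1); print('coloured inside',((hull>0)&(sa>110)).sum())
```

```text
[-0.723  0.137  1.635  0.169  1.37   0.023] [ 449.62163079 -322.88213124  379.07193996]
[[ 0.694  0.711  0.11 ]
 [ 0.701 -0.703  0.123]
 [ 0.165 -0.008 -0.986]]
[[283.8853339  184.56559236]
 [281.24948693 180.32796088]
 [286.19406146 188.27819273]]
beaker 1901 [262. 159.] [309. 209.] (array([ 478.2, -343.1]), np.float64(0.5), 64)
coloured inside 0
```

Call:
send_rows(moves=[[[0,0.03,0.01,-0.059,0.059,0,1],[0,0.03,0.01,-0.059,0.059,0,1],[0,0.03,0.007,0,0,0.14,1],[0,0.03,0.007,0,0,0.14,1],[0,0.03,0.007,0,0,0.14,1],[0,0.03,0.007,0,0,0.14,1],[0,0.03,0.007,0,0,0.14,1],[0,0.03,0.007,0,0,0.14,1],[0,0.03,0.007,0,0,0.14,1],[0,0.03,0.007,0,0,0.14,1]]])

```text
clock: 24.05
eef_pos: [448.6, -22.0, 452.4]
tcp_rot: [-3.128, -0.004, 1.916]
contact_force: [1.3, -0.1, -0.1]
opening: 0.998
grasp_force: 0.0
```

Call:
send_rows(moves=[[[0,0.026,0,0,0,0.14,1],[0,0.026,0,0,0,0.14,1],[0,0.026,0,0,0,0.14,1],[0,0,0,0,0,0.14,1],[0,0,0,0,0,0.14,1],[0,0,0,0,0,0.14,1],[0,0,0,0,0,0,1],[0,0,0,0,0,0,1]]])

```text
clock: 24.85
eef_pos: [449.2, 54.8, 451.7]
tcp_rot: [-3.128, -0.003, 2.746]
contact_force: [0.0, -0.1, -0.3]
opening: 1.0
grasp_force: 0.0
```

Run:
```python
from meas import *
s=sense(); print(s['qpos'].round(3),s['eef_pos'],s['tcp_rot'])
w=wrist(); pickle.dump(w,open('w11.pkl','wb')); h,sa,v=hsv(w)
u=proj(w,[[565,80,185]])[0]; print(u); x,y=u.astype(int)
save('w11',cv2.resize(w['img'][max(y-90,0):y+90,max(x-120,0):x+120],(800,600),interpolation=cv2.INTER_CUBIC))
a=grab_frame('scene'); pickle.dump(a,open('a11.pkl','wb')); b=grab_frame('side'); pickle.dump(b,open('b11.pkl','wb'))
```

```text
[ 0.126 -0.062  1.683 -0.01   1.53  -1.049] [449.24271831  54.83447514 451.74112066] [-3.12771412 -0.00324581  2.74625118]
[309.43126043 227.91883979]
```

View pics/w11.png

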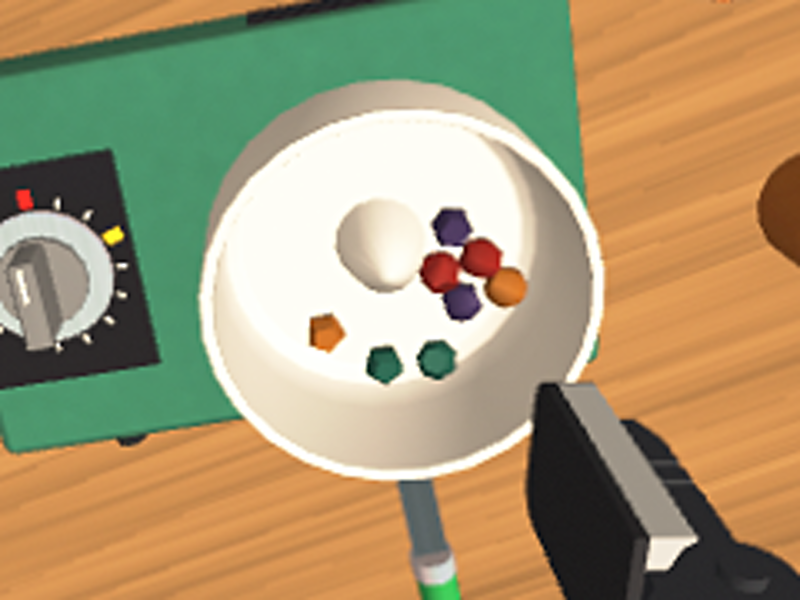

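The crop shows all eight stones in the bowl: two violet, two red, two ochre and two green. The rim is centred near (403,294), which matches my predicted (400,300).

Call:
send_rows(moves=[[[0.0016,0.03,-0.033,0.0125,-0.005,0,1],[0.0016,0.03,-0.033,0,0,0,1],[0.0016,0.03,-0.033,0,0,0,1],[0.0016,0.03,-0.033,0,0,0,1],[0.0016,0.03,-0.033,0,0,0,1],[0.0016,0.03,-0.033,0,0,0,1],[0.0016,0.03,-0.033,0,0,0,1],[0.0016,0.03,-0.03,0,0,0,1],[0.0016,0.03,-0.02,0,0,0,1],[0,0,0,0,0,0,1]]])

```text
clock: 26.0
eef_pos: [463.0, 327.1, 167.2]
tcp_rot: [-3.138, -0.006, 2.751]
contact_force: [1.2, -0.2, 0.1]
opening: 0.997
grasp_force: 0.0
```

Run:
```python
from meas import *
s=sense(); print(s['qpos'].round(3),s['eef_pos'],s['tcp_rot'])
w=wrist(); pickle.dump(w,open('w12.pkl','wb')); h,sa,v=hsv(w)
u=proj(w,[[464,327.5,52]])[0]; print(u)
m=((h<16)&(sa>180)&(v>150)).astype(np.uint8); C=np.vstack([c.reshape(-1,2) for c in cv2.findContours(m,0,1)[0] if len(c)>40]); hull=cv2.fillConvexPoly(np.zeros(m.shape,np.uint8),cv2.convexHull(C),1)
k=np.zeros_like(hull); cv2.circle(k,tuple(u.astype(int)),75,1,-1)
bar=big(hull&k&(v<70),tuple(u.astype(int))); B=contour(bar); print(bar.sum(),B.min(0),B.max(0)); P=onz(w,B,52)[:,:2].astype(np.float32); print(cv2.minAreaRect(P),cv2.boxPoints(cv2.minAreaRect(P)).round(1).tolist())
save('w12',w['img'])
```

```text
[ 0.611  0.358  1.828  0.004  0.962 -0.572] [463.04568109 327.08420402 167.24164905] [-3.13796533 -0.00597762  2.75140802]
[258.03600646 196.5541553 ]
2189 [248. 138.] [270. 244.]
((462.1923828125, 329.0922546386719), (16.938535690307617, 89.5886459350586), 67.72603607177734) [[417.5, 338.20001220703125], [500.3999938964844, 304.29998779296875], [506.8999938964844, 320.0], [424.0, 353.8999938964844]]
```

Call:
send_rows(moves=[[[-0.0005,0.0015,-0.03,0,0,0,1],[0,0,-0.03,0,0,0,1],[0,0,-0.03,0,0,0,1],[0,0,-0.02,0,0,0,1],[0,0,-0.01,0,0,0,1],[0,0,0,0,0,0,1]]])

```text
clock: 26.65
eef_pos: [463.6, 325.8, 50.0]
tcp_rot: [-3.14, -0.004, 2.75]
contact_force: [0.3, 0.0, 0.6]
opening: 1.005
grasp_force: 0.0
```

Call:
send_rows(moves=[[[0,0,0,0,0,0,0],[0,0,0,0,0,0,-0.5],[0,0,0,0,0,0,-1],[0,0,0,0,0,0,-1],[0,0,0,0,0,0,-1],[0,0,0,0,0,0,-1],[0,0,0,0,0,0,-1],[0,0,0,0,0,0,-1]]], grip_force=80)

```text
clock: 27.45
eef_pos: [464.1, 327.1, 51.2]
tcp_rot: [3.141, -0.003, 2.751]
contact_force: [-1.5, -2.0, 7.1]
opening: 0.188
grasp_force: 79.4
```

Call:
send_rows(moves=[[[0,0,0.01,0,0,0,-1],[0,0,0.02,0,0,0,-1],[0,0,0.03,0,0,0,-1],[0,0,0.04,0,0,0,-1],[0,0,0.04,0,0,0,-1],[0,0,0.04,0,0,0,-1],[0,0,0.03,0,0,0,-1],[0,0,0,0,0,0,-1]]])

```text
clock: 28.25
eef_pos: [465.3, 327.8, 265.2]
tcp_rot: [3.136, 0.001, 2.751]
contact_force: [0.7, 0.0, -3.2]
opening: 0.19
grasp_force: 78.7
```

Run:
```python
from meas import *
s=sense(); print(s['eef_pos'],s['tcp_rot'],s['contact_force'],s['wrist_torque'],s['opening'])
w=wrist(); pickle.dump(w,open('w13.pkl','wb')); h,sa,v=hsv(w)
T=np.eye(4);T[:3,:3]=rot(s['tcp_rot']);T[:3,3]=s['eef_pos']
m=((h<20)&(sa>170)&(v>140)).astype(np.uint8); m=big(m,None); C=contour(m); print(m.sum(),C.min(0),C.max(0))
# edge points -> plate top plane, circle fit assuming plate level at TCP z -~30
q=cv2.convexHull(C.astype(np.float32)).reshape(-1,2); 
for zz in (s['eef_pos'][2]-32,s['eef_pos'][2]-28):
    P=onz(w,C[C[:,1]<250],zz)[:,:2]; r=least_squares(lambda p:np.linalg.norm(P-p[:2],axis=1)-p[2],[464,327,88],loss='soft_l1').x; print(zz,r)
save('w13',w['img'])
b=grab_frame('side'); a=grab_frame('scene'); pickle.dump((a,b),open('f13.pkl','wb'))
for f in (a,b):
    h,sa,v=hsv(f); m=big((h<24)&(sa>215)&(v>215)); C=contour(m); print(m.sum(),C.min(0),C.max(0),cv2.fitEllipse(C.astype(np.float32)))
    P=[[464+88*np.cos(t),327+88*np.sin(t),s['eef_pos'][2]-30] for t in np.linspace(0,6.28,60)]
    print(' pred if level',cv2.fitEllipse(proj(f,P).astype(np.float32)))
```

```text
[465.34933071 327.83946265 265.22877694] [3.13611560e+00 7.44199191e-04 2.75135754e+00] [ 0.66405846  0.02778193 -3.193482  ] [0.03723155 0.01722525 0.00097066] 0.18965182687176657
49425 [101.  73.] [412. 301.]
233.2287769446683 [462.96050719 329.63918929  84.75896974]
237.2287769446683 [461.10046672 330.37717332  82.57821488]Traceback (most recent call last):
  File "<stdin>", line 13, in <module>
cv2.error: OpenCV(4.12.0) /io/opencv/modules/imgproc/src/shapedescr.cpp:361: error: (-201:Incorrect size of input array) There should be at least 5 points to fit the ellipse in function 'fitEllipseNoDirect'
```

Run:
```python
from meas import *
w=pickle.load(open('w13.pkl','rb')); h,sa,v=hsv(w)
m=big((h<20)&(sa>170)&(v>140)); C=contour(m); C=C[(C[:,1]<240)]; C=C[::2]
o,d=ray(w,C)
def f(p):
    n=np.array([p[3],p[4],1]); P=o+d*(((p[:3]-o)@n)/(d@n))[:,None]; return np.linalg.norm(P-p[:3],axis=1)-88
r=least_squares(f,[465,328,228,0,0],loss='soft_l1'); print(r.x.round(4),np.sqrt(np.mean(f(r.x)**2)),len(C))
r=least_squares(lambda p:f(np.r_[p,0,0]),[465,328,228],loss='soft_l1'); print(r.x.round(2),np.sqrt(np.mean(r.fun**2)))
a=grab_frame('scene'); h,sa,v=hsv(a); m=(h>5)&(h<16)&(sa>190)&(v>170); m[130:]=m[130:]; n,l,st,c=cv2.connectedComponentsWithStats(m.astype(np.uint8)); print([(x.tolist(),y.round().tolist()) for x,y in zip(st[1:],c[1:]) if x[4]>60])
P=[[465.5+88*np.cos(t),328+88*np.sin(t),231] for t in np.linspace(0,6.28,60)]; q=proj(a,P); print('pred',q.min(0),q.max(0))
```

```text
[4.628945e+02 3.168762e+02 3.625714e+02 6.405000e-01 4.573000e-01] 1.6858907715539623e-13 335
[471.96 325.51 390.04] 6.3708071603552854e-12
[([261, 108, 50, 33, 1085], [285.0, 125.0])]
pred [261.43159097 103.34955118] [311.36265059 140.02371336]
```

Call:
send_rows(moves=[[[0.005,-0.014,0.005,0,0,0,-1],[0.011,-0.027,0.005,0,0,0,-1],[0.012,-0.029,0,0,0,0,-1],[0.012,-0.029,0,0,0,0,-1],[0.012,-0.029,0,0,0,0,-1],[0.012,-0.029,0,0,0,0,-1],[0.012,-0.029,0,0,0,0,-1],[0.012,-0.029,0,0,0,0,-1],[0.008,-0.022,-0.01,0,0,0,-1],[0.004,-0.011,0,0,0,0,-1]]])

```text
clock: 29.45
eef_pos: [563.0, 76.0, 258.2]
tcp_rot: [-3.138, -0.006, 2.75]
contact_force: [-0.0, -0.4, -3.7]
opening: 0.188
grasp_force: 78.7
```

Call:
send_rows(moves=[[[0,0,0,0,0,0,-1],[0,0,0,0,0,0,-1]]])

```text
clock: 29.65
eef_pos: [563.4, 78.9, 260.1]
tcp_rot: [-3.141, -0.004, 2.751]
contact_force: [0.3, 0.4, -3.5]
opening: 0.189
grasp_force: 78.7
```

Run:
```python
from meas import *
s=sense(); print(s['eef_pos'],s['tcp_rot'],s['contact_force'])
for n in ('scene','side'):
    a=grab_frame(n); h,sa,v=hsv(a); m=(h>5)&(h<26)&(sa>190)&(v>170); nn,l,st,c=cv2.connectedComponentsWithStats(m.astype(np.uint8)); print([x.tolist() for x in st[1:] if x[4]>60])
    x,y,_=s['eef_pos']; P=[[x+88*np.cos(t),y+88*np.sin(t),s['eef_pos'][2]-33.5] for t in np.linspace(0,6.28,60)]; q=proj(a,P); print('pred',q.min(0),q.max(0))
    save(n+'14',a['img'])
```

```text
[563.3931899   78.90836155 260.10317314] [-3.14076284 -0.00425857  2.7507263 ] [ 0.28043519  0.42263564 -3.49140909]
[[233, 163, 55, 39, 1354]]
pred [232.89236031 157.70418499] [287.3853888 201.6001263]
[[234, 152, 64, 40, 1663]]
pred [234.22599962 151.02112212] [297.00002979 189.44578928]
```

Call:
send_rows(moves=[[[0.0015,0.001,-0.01,0,0,0,-1],[0,0,-0.008,0,0,0,-1],[0,0,-0.006,0,0,0,-1],[0,0,-0.004,0,0,0,-1],[0,0,0,0,0,0,-1]]])

```text
clock: 30.25
eef_pos: [564.8, 79.7, 231.4]
tcp_rot: [-3.14, -0.005, 2.751]
contact_force: [-0.5, 0.8, -3.5]
opening: 0.189
grasp_force: 78.6
```

Call:
send_rows(moves=[[[0,0,-0.002,0,0,0,-1],[0,0,-0.002,0,0,0,-1],[0,0,0,0,0,0,-1]]])

```text
clock: 30.55
eef_pos: [565.2, 79.6, 228.2]
tcp_rot: [-3.141, -0.003, 2.751]
contact_force: [-0.0, 0.3, -3.2]
opening: 0.19
grasp_force: 78.6
```

Call:
send_rows(moves=[[[0,0,-0.001,0,0,0,-1],[0,0,-0.001,0,0,0,-1],[0,0,0,0,0,0,-1]]])

```text
clock: 30.85
eef_pos: [565.2, 79.7, 226.2]
tcp_rot: [-3.141, -0.003, 2.751]
contact_force: [0.6, 0.4, -3.5]
opening: 0.194
grasp_force: 78.7
```

Call:
send_rows(moves=[[[0,0,-0.001,0,0,0,-1],[0,0,0,0,0,0,-1],[0,0,0,0,0,0,-1]]])

```text
clock: 31.15
eef_pos: [565.3, 79.7, 226.1]
tcp_rot: [-3.141, -0.003, 2.751]
contact_force: [-2.6, 0.2, 5.7]
opening: 0.188
grasp_force: 79.8
```

Call:
send_rows(moves=[[[0,0,0,0,0,0,-0.4],[0,0,0,0,0,0,0.2],[0,0,0,0,0,0,0.6],[0,0,0,0,0,0,0.6],[0,0,0.01,0,0,0,0.6],[0,0,0.03,0,0,0,0.6],[0,0,0.04,0,0,0,0.6],[-0.004,-0.02,0.03,0,0,0.03,0.6],[-0.008,-0.04,0.03,0,0,0.04,0.6],[-0.01,-0.04,0.03,0,0,0.04,0.6]]])

```text
clock: 32.15
eef_pos: [543.2, -19.7, 396.5]
tcp_rot: [-3.141, -0.002, 2.865]
contact_force: [1.4, -0.5, -0.1]
opening: 0.8
grasp_force: 0.0
```

Call:
send_rows(moves=[[[-0.006,-0.04,0,0,0,0.04,0.6],[-0.005,-0.026,0,0,0,0.035,0.6],[0,0,0,0,0,0,0.6],[0,0,0,0,0,0,0.6]]])

```text
clock: 32.55
eef_pos: [532.4, -85.3, 394.9]
tcp_rot: [-3.141, -0.003, 2.934]
contact_force: [0.2, 0.4, -0.5]
opening: 0.802
grasp_force: 0.0
```

Run:
```python
from meas import *
s=sense(); print(s['eef_pos'],s['tcp_rot'],s['qpos'].round(2))
w=wrist(); pickle.dump(w,open('w15.pkl','wb')); h,sa,v=hsv(w); save('w15',w['img'])
K=np.array([530.9,-86.7]); x=np.array([np.cos(-.205),np.sin(-.205)])
r0=proj(w,[np.r_[K-42*x,80]])[0]; y0=proj(w,[np.r_[524,-45,80]])[0]; print(r0,y0)
I=np.indices(h.shape)
near=lambda u,r:np.hypot(I[1]-u[0],I[0]-u[1])<r
red=((h<8)|(h>172))&(sa>130)&(v>90)&near(r0,25); yel=(h>20)&(h<36)&(sa>140)&(v>120)&near(y0,25)
out=[]
for mm in (red,yel):
    mm=big(mm); c=np.argwhere(mm)[:,::-1].mean(0); p=onz(w,c,78.5)[0]; out.append(p[:2]); print(mm.sum(),c,p)
R_,Y=out; mid=(R_+Y)/2; c=(Y-R_); L=np.linalg.norm(c); c/=L; ax=mid+42*np.cos(.6)*np.array([c[1],-c[0]]); print('chord',L,'axis',ax,'off yaw',np.arctan2(*((ax-R_)[::-1])))
# knob: disc
kk=proj(w,[np.r_[ax,122]])[0]; print('knob px',kk)
# lid circle at z=193
m=big((h<20)&(sa>170)&(v>140)); C=contour(m); C=C[(C[:,0]>2)&(C[:,0]<509)&(C[:,1]>2)&(C[:,1]<250)]; P=onz(w,C,193)[:,:2]; q=least_squares(lambda p:np.linalg.norm(P-p,axis=1)-88,[565,80],loss='soft_l1').x; e=np.linalg.norm(P-q,axis=1)-88; print('lid',q,np.sqrt((e**2).mean()),np.abs(e).max(),len(C))
for n in ('scene','side'):
    a=grab_frame(n); h,sa,v=hsv(a); m=(h>5)&(h<26)&(sa>190)&(v>170); st=cv2.connectedComponentsWithStats(m.astype(np.uint8))[2]; print([t.tolist() for t in st[1:] if t[4]>60])
    q=proj(a,[[565+88*np.cos(t),80+88*np.sin(t),193] for t in np.linspace(0,6.28,60)]); print('pred',q.min(0),q.max(0))
```

```text
[532.43386506 -85.31901735 394.91629664] [-3.14115821e+00 -2.72085661e-03  2.93428940e+00] [-0.16  0.11  1.62 -0.    1.41 -1.52]
[255.57131186 118.93068955] [283.90431453 138.43459339]
47 [255.44680851 118.42553191] [489.2003473  -78.21051681  78.5       ]
41 [283.7804878  138.43902439] [524.2097957  -45.09216385  78.5       ]
chord 48.19218587927235 axis [530.5267293  -86.83324175] off yaw -0.2056982923561259
knob px [255.36389691 154.91769101]
lid [564.59483263  81.20969171] 0.7098631564581654 1.6794097818682872 373
[[234, 164, 54, 44, 1638]]
pred [233.77914244 164.0100999 ] [287.33197237 207.54792459]
[[235, 158, 63, 43, 1724]]
pred [235.32815352 159.84643513] [296.65718961 198.57448551]
```

Call:
send_rows(moves=[[[-0.0017,-0.0014,-0.045,0,0,0,0.2],[0,0,-0.045,0,0,0,0.2],[0,0,-0.045,0,0,0,0.2],[0,0,-0.045,0,0,0,0.2],[0,0,-0.03,0,0,0,0.2],[0,0,-0.02,0,0,0,0.2],[0,0,0,0,0,0,0.2]]])

```text
clock: 33.4
eef_pos: [529.1, -85.1, 161.5]
tcp_rot: [-3.141, -0.009, 2.938]
contact_force: [-0.3, -0.6, 0.1]
opening: 0.602
grasp_force: 0.0
```

Call:
send_rows(moves=[[[0,0,-0.02,0,0,0,0.2],[0,0,-0.02,0,0,0,0.2],[0,0,-0.008,0,0,0,0.2],[0,0,0,0,0,0,0.2]]])

```text
clock: 33.8
eef_pos: [530.8, -86.0, 116.4]
tcp_rot: [-3.141, -0.004, 2.937]
contact_force: [0.0, 0.4, 0.9]
opening: 0.599
grasp_force: 0.0
```

Call:
send_rows(moves=[[[0,0,0,0,0,0,-1],[0,0,0,0,0,0,-1],[0,0,0,0,0,0,-1],[0,0,0,0,0,0,-1],[0,0,0,0,0,0,-1],[0,0,0,0,0,0,-1]]], grip_force=40)

```text
clock: 34.4
eef_pos: [531.4, -87.6, 117.7]
tcp_rot: [-3.139, -0.001, 2.936]
contact_force: [-2.3, -6.4, 7.0]
opening: 0.154
grasp_force: 40.2
```

Call:
send_rows(moves=[[[0,0,0,0,0,-0.12,-1],[0,0,0,0,0,-0.12,-1],[0,0,0,0,0,-0.12,-1],[0,0,0,0,0,-0.12,-1],[0,0,0,0,0,-0.12,-1],[0,0,0,0,0,-0.12,-1],[0,0,0,0,0,-0.12,-1],[0,0,0,0,0,-0.12,-1],[0,0,0,0,0,-0.12,-1],[0,0,0,0,0,-0.12,-1]]])

```text
clock: 35.4
eef_pos: [531.2, -87.9, 117.7]
tcp_rot: [-3.142, -0.001, 1.732]
contact_force: [-3.4, -7.6, 6.4]
opening: 0.151
grasp_force: 40.2
```

Call:
send_rows(moves=[[[0,0,0,0,0,0,-1],[0,0,0,0,0,0,-1]]])

```text
clock: 35.6
eef_pos: [531.2, -87.9, 117.7]
tcp_rot: [-3.142, -0.001, 1.737]
contact_force: [-3.4, -8.9, 7.1]
opening: 0.153
grasp_force: 40.2
```

Call:
send_rows(moves=[[[0,0,0,0,0,0,-0.4],[0,0,0,0,0,0,0],[0,0,0,0,0,0,0.2],[0,0,0,0,0,0,0.2],[0,0,0.02,0,0,0,0.2],[0,0,0.04,0,0,0,0.2],[0,0,0.045,0,0,0,0.2],[0,0,0.045,0,0,0,0.2],[0,0,0.045,0,0,0,0.2],[0,0,0.045,0,0,0,0.2]]])

```text
clock: 36.6
eef_pos: [530.4, -86.2, 358.3]
tcp_rot: [-3.141, -0.003, 1.736]
contact_force: [1.1, -0.0, 0.3]
opening: 0.599
grasp_force: 0.0
```

Call:
send_rows(moves=[[[0.02,-0.04,0.02,0,0,0.1,0.2],[0,-0.03,0.02,0,0,0.1,0.2],[0,0,0,0,0,0,0.2],[0,0,0,0,0,0,0.2]]])

```text
clock: 37.0
eef_pos: [550.6, -156.5, 396.1]
tcp_rot: [-3.141, -0.004, 1.934]
contact_force: [-0.4, 0.8, -1.2]
opening: 0.601
grasp_force: 0.0
```

Run:
```python
from meas import *
s=sense(); print(s['eef_pos'],s['tcp_rot'],s['clock'])
w=wrist(); pickle.dump(w,open('w16.pkl','wb')); h,sa,v=hsv(w); save('w16',w['img'])
K=np.array([530.7,-86.8]); u=proj(w,[np.r_[K,122]])[0]; print(u)
# rectify knob top plane z=122, 80x80 mm, 5 px/mm, axes: image x = world -y... simple: col=x,row=y
g=np.arange(-40,40,.25); X,Y=np.meshgrid(g,g); P=np.c_[X.ravel()+K[0],Y.ravel()+K[1],np.full(X.size,122.)]
q=proj(w,P).astype(np.float32).reshape(X.shape+(2,)); r=cv2.remap(w['img'],q,None,cv2.INTER_LINEAR); save('k16',r)
H=cv2.cvtColor(r,cv2.COLOR_RGB2HSV).astype(int); rr=np.hypot(X,Y)
m=(H[...,1]<60)&(H[...,2]>225)&(rr<24); m=m.astype(np.uint8); n,l,st,c=cv2.connectedComponentsWithStats(m)
for i in range(1,n):
    if st[i,4]>30: print('white',st[i,4],X[l==i].mean(),Y[l==i].mean(), cv2.minAreaRect(np.c_[X[l==i],Y[l==i]].astype(np.float32)))
print('expected pointer dir',np.cos(np.pi-.2057-1.2),np.sin(np.pi-.2057-1.2))
for n in ('scene','side'):
    a=grab_frame(n); hh,s2,vv=hsv(a); m=(hh>5)&(hh<26)&(s2>190)&(vv>170); st=cv2.connectedComponentsWithStats(m.astype(np.uint8))[2]; print([t.tolist() for t in st[1:] if t[4]>60])
```

```text
[ 550.6291789  -156.53682135  396.05222408] [-3.14082595 -0.00383194  1.93356413] 37.0
[262.36828758  98.18076331]
white 414 -14.029589371980677 -17.284420289855074 ((-14.067838668823242, -16.3255615234375), (4.8395891189575195, 28.363698959350586), 49.343238830566406)
white 1529 17.43230869849575 1.6939175931981687 ((14.632240295410156, 2.4008121490478516), (18.271121978759766, 46.40177536010742), 9.614568710327148)
white 499 -15.317134268537075 14.05060120240481 ((-15.067621231079102, 12.368854522705078), (37.09868621826172, 8.962583541870117), 50.19443130493164)
white 808 -2.020730198019802 11.603650990099009 ((-1.989864706993103, 11.814188003540039), (3.3290796279907227, 17.549591064453125), 9.462322235107422)
expected pointer dir -0.16434734874689497 0.986402528869359
[[234, 164, 54, 44, 1645]]
[[235, 160, 63, 41, 1448]]
```

```bash
python3 -c "
from rig import *
print(sign_off())"
```

```text
the job is handed in; nothing more can be done
None
```

The job is handed in at about 37 s: all eight stones are in the bowl, the empty beaker stands upright on the bench, the lid lies flat on the rim, and the timer pointer is at the yellow mark.

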